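# Load the sample carousel and hold its locking collar home

### The job

Put spare vials from the rack upright into the empty cups of the round carousel until all six cups are filled to the bottom. Then turn the knurled collar in the middle, without pulling it off, until the keyways hidden inside it drop over the pins, push it fully home against its spring, and finish while still holding it pushed home. Leave the other things on the bench where they are.

Things in the scene. Friction and masses are not known exactly. Their poses are not given: they have to be found in the camera images.
- carousel: round grey sample carousel fixed to the bench (it does not turn), 220 mm diameter, disc top 20 mm above the bench; six grey open cups stand on it on a circle of radius 80 mm, 60 degrees apart, with a round pedestal (45 mm diameter, top 45 mm above the bench) and the knurled collar in the middle. Origin: centre of its underside, on the bench
- seat (a point): centre of the pedestal's top, 45 mm above the bench: the collar's origin lies here when home, its underside bearing on the pedestal. Once in line (within 8 degrees) the collar's first 2 mm down are free; over the last 6 mm a spring of 1.5 N/mm pushes back (9 N at home), so let go it rises again about 5 mm
- well_1 (a point): centre of the floor of cup 1 of the carousel, 20 mm above the bench; the cup is 29 mm wide inside, 35 mm outside and 28 mm deep. Four of the six cups already hold a vial, two (any two) are empty
- well_2 (a point): centre of the floor of cup 2 of the carousel, 20 mm above the bench; the cup is 29 mm wide inside, 35 mm outside and 28 mm deep. Four of the six cups already hold a vial, two (any two) are empty
- well_3 (a point): centre of the floor of cup 3 of the carousel, 20 mm above the bench; the cup is 29 mm wide inside, 35 mm outside and 28 mm deep. Four of the six cups already hold a vial, two (any two) are empty
- well_4 (a point): centre of the floor of cup 4 of the carousel, 20 mm above the bench; the cup is 29 mm wide inside, 35 mm outside and 28 mm deep. Four of the six cups already hold a vial, two (any two) are empty
- well_5 (a point): centre of the floor of cup 5 of the carousel, 20 mm above the bench; the cup is 29 mm wide inside, 35 mm outside and 28 mm deep. Four of the six cups already hold a vial, two (any two) are empty
- well_6 (a point): centre of the floor of cup 6 of the carousel, 20 mm above the bench; the cup is 29 mm wide inside, 35 mm outside and 28 mm deep. Four of the six cups already hold a vial, two (any two) are empty
- collar: knurled steel cap, 48 mm diameter, 34 mm high, 0.11 to 0.22 kg, loose; origin: centre of its underside. Hidden inside are four keyways 90 degrees apart; under it a fixed shaft with four cross pins 90 degrees apart, angle not given. It starts resting on the pins, 8 mm above home; at most 70 degrees of turning, either way, lines keyways up with pins (at the start at least 20)
- spares_rack: grey rack fixed to the bench, 190 x 56 mm, with three cups in a row along its own x, 60 mm apart (the middle one at the origin), each holding a spare vial; cup floor 20 mm above the bench, cups 22 mm deep, 29 mm wide inside. Origin: centre of its underside. It may stand left or right of the carousel
- vial_a: capped amber glass vial, 25 mm diameter, 61 mm high, about 35 g, upright; origin: centre of its underside. All seven are alike; any of them may be one of the four in the carousel or of the three spares in the rack
- vial_b: capped amber glass vial, 25 mm diameter, 61 mm high, about 35 g, upright; origin: centre of its underside. All seven are alike; any of them may be one of the four in the carousel or of the three spares in the rack
- vial_c: capped amber glass vial, 25 mm diameter, 61 mm high, about 35 g, upright; origin: centre of its underside. All seven are alike; any of them may be one of the four in the carousel or of the three spares in the rack
- vial_d: capped amber glass vial, 25 mm diameter, 61 mm high, about 35 g, upright; origin: centre of its underside. All seven are alike; any of them may be one of the four in the carousel or of the three spares in the rack
- vial_e: capped amber glass vial, 25 mm diameter, 61 mm high, about 35 g, upright; origin: centre of its underside. All seven are alike; any of them may be one of the four in the carousel or of the three spares in the rack
- vial_f: capped amber glass vial, 25 mm diameter, 61 mm high, about 35 g, upright; origin: centre of its underside. All seven are alike; any of them may be one of the four in the carousel or of the three spares in the rack
- vial_g: capped amber glass vial, 25 mm diameter, 61 mm high, about 35 g, upright; origin: centre of its underside. All seven are alike; any of them may be one of the four in the carousel or of the three spares in the rack
- beaker: empty clear glass beaker, 68 mm diameter, 85 mm high; bystander, origin: centre of its underside
- jar: low glass sample jar with a black lid, 34 mm diameter, 40 mm high: not a vial, stands on the bench; bystander, origin: centre of its underside
- wash_bottle: white wash bottle with a blue cap and spout, 70 mm diameter, 195 mm high; bystander, origin: centre of its underside
- ruler: flat blue ruler, 200 x 30 x 4 mm, lying along its own x; bystander, origin: centre of its underside
- calculator: grey pocket calculator, 75 x 130 x 16 mm; bystander, origin: centre of its underside
- tape_dispenser: black tape dispenser, 120 x 55 x 78 mm; bystander, origin: centre of its underside

How it is judged:
By the outcome, as a careful person would: the job done as asked, in the order asked, and still so for the second after the job is handed in, while the arm keeps its last pose, push and grip.
It also fails if it takes over 72 s, if anything falls off the work surface, if the arm or the gripper's body presses on something with over 40 N, if the wrist force passes 120 N, or if a joint passes its speed limit or range.

### The arm

A 6-joint arm with a two-finger parallel gripper is mounted at the origin on the work surface. World frame = base frame: x ahead of the robot, y to its left, z up, the work surface at z = 0. Lengths are in m, angles in rad, forces in N, time in s.
With the tool pointing down it reaches from about 0.25 to 0.775 m from the base axis. Payload 8.9 kg.
Tool frame: the origin (TCP) lies midway between the tips of the shut fingers; the grasp point (between the pads) lies 19 mm behind it (bot.grip_point_offset is the z of the grasp point in the tool frame, in m); z points along the fingers, y is the line along which they close (so a half turn about z gives the same grasp; the last joint's range is limited). The gripper opens to 85 mm and grips with 20 to 120 N. Pads are 22 mm wide; open, the fingers measure 114 mm over their backs; the gripper's body (76 mm by 85 mm) begins 54 mm behind the grasp point. The pads swing forward as they close: fully open they stand 13 mm farther back than shut.
Start: joints at [-0.139, 0.291, -0.153, 1.127, 0, 1.431], TCP at [0.525, 0, 0.231] pointing down, gripper open.
Joint ranges: [-2.52, 2.52], [-0.91, 1.74], [-1.3, 1.37], [-1.96, 2.02], [-1.52, 1.47], [-3.14, 3.14]. Speed limits (rad/s): [2.22, 2.22, 2.79, 3.14, 3.14, 3.14].

### API

Orientations are given as a unit quaternion [w, x, y, z].
In Python, from plant import bot, optics gives the robot as it stands.
- The arm moves only by the shell command python3 -m handwheel 'ROWS'. ROWS is a JSON object of lists of equal length, an entry for each row: "linear": the shift along the tool's x, y, z each as a share of 20 mm, from -1 to 1, a list of three; "yaw": the turn about the tool's z as a share of 5 degrees, from -1 to 1; "fingers": the closure, from 0 (fully open) to 1 (shut). A call has exactly 5 rows; each row shifts and turns the commanded pose from where the row before left it, along the tool's axes as they then stand; what a row does not reach is not made up. A row lasts 1/10 s, in which the tool goes at most 50 mm and 8.59 degrees, less where a joint would pass 70% of its speed; a pose out of reach is approached as far as the arm can. A call with a number of a shift or a turn outside -1 to 1 is refused whole. A call with a gripper value outside its range is refused whole. The fingers move at their own pace and stop on an object; the grip force is fixed at half the most. Time passes only in rows, so rows that do not move let the fingers close, or fill a call up. It gives the time, the measured TCP pose, the force, the opening and the grip force at its end, in the units of the state.
- bot.get_state(): the state, without advancing time (a new reading comes with each control period).
- optics.read_camera(name): name is "scene" or "side" or "wrist"; returns the picture (384x512x3 uint8, blue, green, red); there is no depth.
- optics.camera_info(name): a dict with "fx", "fy", "cx", "cy" (pixels), "k1" (the pictures are not rectified: a ray, as slopes to the right and down, at radius r is drawn at 1 + k1 r^2 times it, then the intrinsics apply), "world_from_camera" (4x4, takes a point from camera to world coordinates); the wrist camera has in their place "mount" (4x4, takes a point from camera to tool coordinates, whose origin is the TCP and whose axes are the flange's). Camera axes: x right, y up, looking along -z (the intrinsics and any distortion apply to the point x, -y, -z); pixel columns grow to the right and rows downward; lengths in m; the calibration is good to about 2 mm. A picture is of the moment at which its call begins: read the wrist's pose just before it. camera_info takes no time and is no camera call.
- bot.close_job(): hands the job in; it is judged then, once.
The state is a dict: "t": time; "q": joint angles; "qvel": joint speeds; "joint_efforts": joint torques, N m; "tool_pos": TCP position; "ee_rot": TCP orientation; "wrist_force": force on the tool from outside, world axes, zero at the start; "ft_torque": the same for the moment, N m; "gripper_width": finger opening in m; "grip_force": force on a finger pad.
Only numpy, scipy, OpenCV 4.12 (cv2) and the standard library are available. Lean on these libraries where they do the work, as an engineer would, in place of code of your own. Each camera call takes 0.05 s, during which the arm holds its last target. There are 200 camera calls.

## Working session

There is one attempt and no reset: what is moved stays moved. The work goes in short steps, Python scripts to look and compute and a shell command to move; the robot and the scene stay as the last step left them, time stands still between calls to the robot, and variables do not carry over. Pictures are saved under pics/ and viewed, at most 10 in all, crops included, and the job is handed in when it is done.

```bash
ls; mkdir -p pics
cat > h.py <<'E'
import numpy as np, cv2
from plant import bot, optics
from scipy.spatial.transform import Rotation as R
def T_tool(s=None):
    s=s or bot.get_state(); q=s["ee_rot"]; T=np.eye(4)
    T[:3,:3]=R.from_quat([q[1],q[2],q[3],q[0]]).as_matrix(); T[:3,3]=s["tool_pos"]; return T
def grab(name):
    i=optics.camera_info(name)
    W=T_tool()@np.array(i["mount"]) if "mount" in i else np.array(i["world_from_camera"])
    return optics.read_camera(name),i,W
def ray(px,i,W):
    d=np.array([(px[0]-i["cx"])/i["fx"],(px[1]-i["cy"])/i["fy"]]); u=d.copy()
    for _ in range(20): u=d/(1+i["k1"]*(u@u))
    v=W[:3,:3]@np.array([u[0],-u[1],-1]); return W[:3,3],v
def onz(px,z,i,W):
    o,v=ray(px,i,W); return o+v*(z-o[2])/v[2]
def proj(p,i,W):
    c=np.linalg.inv(W)@np.append(p,1); u=np.array([c[0],-c[1]])/-c[2]
    u=u*(1+i["k1"]*(u@u)); return np.array([u[0]*i["fx"]+i["cx"],u[1]*i["fy"]+i["cy"]])
E
python3 - <<'E'
from h import *
ims=[]
for n in("scene","side","wrist"):
    im,i,W=grab(n); cv2.imwrite(f"pics/{n}0.png",im); ims.append(im)
    print(n,i["fx"],i["cx"],i["cy"],i["k1"],W.round(3).tolist())
cv2.imwrite("pics/a.png",cv2.resize(np.hstack(ims[:2]),(800,300)))
print(bot.get_state(), bot.grip_point_offset)
E
```

```text
pics
scene 477.6861954686949 258.8426822558362 192.59339215130373 -0.06715559001190469 [[0.371, -0.753, 0.544, 1.404], [0.929, 0.305, -0.211, -0.344], [-0.007, 0.583, 0.812, 1.297], [0.0, 0.0, 0.0, 1.0]]
side 367.5773425602894 253.86757676494227 195.3189581519753 -0.014880477848526457 [[-0.965, 0.127, -0.231, 0.318], [-0.264, -0.508, 0.82, 0.907], [-0.014, 0.852, 0.524, 0.662], [0.0, 0.0, 0.0, 1.0]]
wrist 310.68249925523736 254.6520588628592 194.23275782108223 -0.08205910861575545 [[1.0, 0.001, 0.002, 0.524], [-0.002, 0.966, 0.26, 0.066], [-0.001, -0.26, 0.966, 0.372], [0.0, 0.0, 0.0, 1.0]]
{'t': 0.15, 'q': array([-1.39303975e-01,  2.91139561e-01, -1.53894303e-01,  1.12669003e+00,
       -1.19934479e-05,  1.43151426e+00]), 'qvel': array([ 0.00084959, -0.00274425,  0.00181189,  0.00110312,  0.00018284,
        0.00147765]), 'joint_efforts': array([ 1.43475558e-03, -5.37369597e+01,  3.31521606e+01,  1.14745408e-02,
       -1.60248046e-04, -2.47105180e-05]), 'tool_pos': array([5.24701763e-01, 3.96299074e-05, 2.30891996e-01]), 'ee_rot': array([-3.66688482e-04,  7.07114447e-01,  7.07098963e-01, -2.84021865e-04]), 'wrist_force': array([-0.68105248,  0.00407319, -0.15269184]), 'ft_torque': array([-0.00874724, -0.01253384,  0.01438958]), 'grip_force': 0.0, 'gripper_width': 0.08553845397864852} -0.0187
```

View pics/scene0.png

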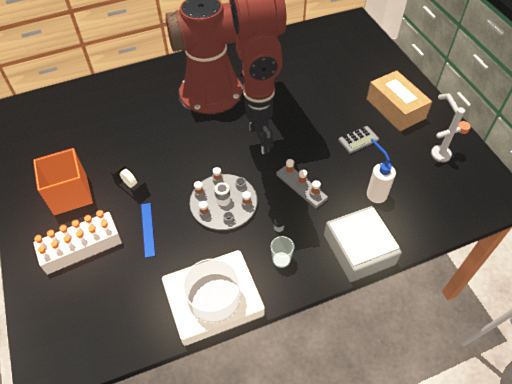

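View pics/wrist0.png

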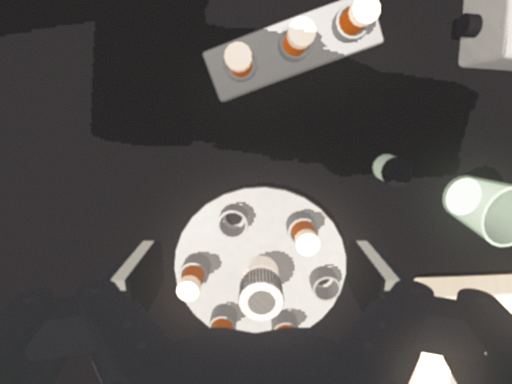

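View pics/side0.png

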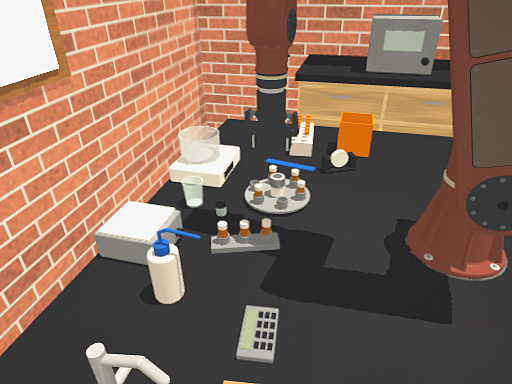

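The wrist picture shows the carousel disc around (262,262), the collar top at (262,302) and empty cups at (233,220) and (326,283). The rack caps are at (239,57), (301,33) and (364,10), to the robot's left. The jar is at (387,167), and the beaker is at the right. The scene and side views agree.

Run:
```python
from h import *
from scipy.optimize import least_squares
im,i,W=grab("wrist")
hsv=cv2.cvtColor(im,cv2.COLOR_BGR2HSV); H,S,V=cv2.split(hsv)
m=((V>120)).astype(np.uint8); m[:180]=0; m[:,:172]=0; m[:,352:]=0;m[325:]=0
cs,_=cv2.findContours(m,0,cv2.CHAIN_APPROX_NONE); c=max(cs,key=cv2.contourArea)[:,0]
c=np.array([p for p in c if p[1]<262 and 174<p[0]<350])
P=np.array([onz(p,.02,i,W)[:2] for p in c])
f=lambda x:np.hypot(*(P-x[:2]).T)-x[2]
r=least_squares(f,[.53,.03,.11],loss="soft_l1",f_scale=.001); print("disc",r.x,np.abs(r.fun).mean())
# caps: bright & lowish saturation
for nm,(x,y,z) in dict(rackA=(239,57,.081),rackB=(301,33,.081),rackC=(364,10,.081),v1=(307,244,.081),v2=(188,291,.081),empty1=(233,218,.048),empty2=(326,281,.048),collar=(262,301,.087)).items():
    p=onz((x,y),z,i,W); d=p[:2]-r.x[:2]; print(nm,p.round(4),"rel ang",np.degrees(np.arctan2(d[1],d[0])).round(1),"r",np.hypot(*d).round(4))
a=cv2.resize(im[0:110,190:400],None,fx=3.8,fy=3.8,interpolation=cv2.INTER_CUBIC)[:,:800]
b=cv2.resize(im[190:335,165:365],(0,0),fx=2.2,fy=2.2)[:,:800][:182*2]
cv2.imwrite("pics/crop.png",cv2.resize(im[180:335,160:366],(797,600),interpolation=cv2.INTER_CUBIC)); cv2.imwrite("pics/crop2.png",a)
```

```text
disc [ 234.39732253 4704.73806575 4710.58862835] 0.0245257560618566
rackA [0.5103 0.1128 0.081 ] rel ang -92.8 r 4710.4354
rackB [0.5645 0.133  0.081 ] rel ang -92.8 r 4710.4126
rackC [0.6192 0.1532 0.081 ] rel ang -92.8 r 4710.3896
v1 [ 0.5772 -0.0651  0.081 ] rel ang -92.8 r 4710.6098
v2 [ 0.452  -0.1201  0.081 ] rel ang -92.8 r 4710.671
empty1 [ 0.4998 -0.0486  0.048 ] rel ang -92.8 r 4710.5971
empty2 [ 0.608  -0.1278  0.048 ] rel ang -92.8 r 4710.6709
collar [ 0.5315 -0.1281  0.087 ] rel ang -92.8 r 4710.675
```

View pics/crop.png

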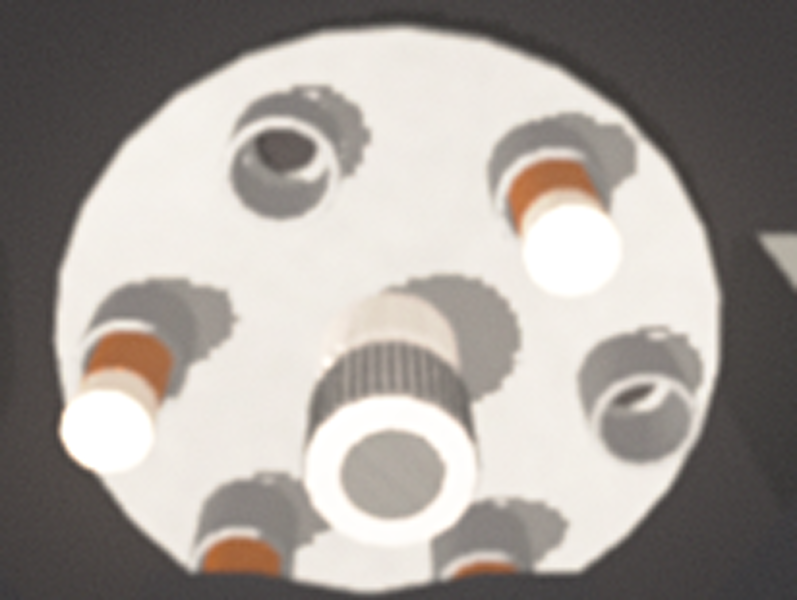

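View pics/crop2.png

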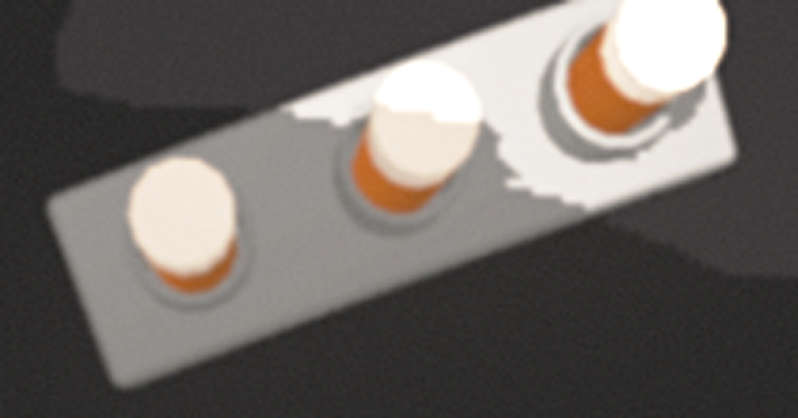

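The first crop shows empty cup rims at crop (282,168) and (640,415), caps at (572,250) and (108,430), and the collar top at (391,470). The second shows the rack caps at (182,210), (428,111) and (672,38). My circle fit started from a bad guess, so I'll redo it.

Run:
```python
from h import *
from scipy.optimize import least_squares
_,i,W=grab("wrist"); im=cv2.imread("pics/wrist0.png")
V=cv2.cvtColor(im,cv2.COLOR_BGR2HSV)[...,2]
m=(V>110).astype(np.uint8); m[:180]=0; m[:,:168]=0; m[:,353:]=0; m[320:]=0
cs,_=cv2.findContours(m,0,cv2.CHAIN_APPROX_NONE); c=max(cs,key=cv2.contourArea)[:,0]
c=np.array([p for p in c if p[1]<275 and 169<p[0]<351])
P=np.array([onz(p,.02,i,W)[:2] for p in c])
r=least_squares(lambda x:np.hypot(*(P-x[:2]).T)-x[2],[.53,-.1,.11],loss="soft_l1",f_scale=.001); print("disc",len(c),r.x,np.abs(r.fun).mean())
k=206/797; C=lambda u,v:(160+u*k,180+v*k); D=lambda u,v:(190+u/3.8,v/3.8)
for nm,(px,z) in dict(A=(D(182,210),.081),B=(D(428,111),.081),Cc=(D(672,38),.081),v1=(C(572,248),.081),v2=(C(108,430),.081),e1=(C(282,167),.048),e2=(C(642,412),.048),collar=(C(391,470),.087)).items():
    p=onz(px,z,i,W)[:2]; d=p-r.x[:2]; print(nm,p.round(4),"ang",np.degrees(np.arctan2(d[1],d[0])).round(1),"r",np.hypot(*d).round(4))
```

```text
disc 253 [ 0.53034046 -0.12887468  0.10937104] 0.00031066772074001025
A [0.5094 0.1143] ang 94.9 r 0.2441
B [0.5659 0.1362] ang 82.4 r 0.2674
Cc [0.6218 0.1534] ang 72.1 r 0.2967
v1 [ 0.5781 -0.0652] ang 53.1 r 0.0796
v2 [ 0.452  -0.1203] ang 173.8 r 0.0788
e1 [ 0.4996 -0.0546] ang 112.5 r 0.0803
e2 [ 0.6086 -0.1352] ang -4.7 r 0.0785
collar [ 0.5306 -0.1287] ang 37.0 r 0.0003
```

```bash
python3 -m handwheel '{"linear":[[1,-0.15,0],[1,-0.15,0],[1,-0.15,0],[1,-0.15,0],[1,-0.15,0]],"yaw":[0,0,0,0,0],"fingers":[0.45,0.45,0.45,0.45,0.45]}'; python3 -m handwheel '{"linear":[[0.7,0,1],[0,0,1],[0,0,1],[0,0,1],[0,0,1]],"yaw":[0,0,0,0,0],"fingers":[0.45,0.45,0.45,0.45,0.45]}'
python3 - <<'E'
from h import *
im,i,W=grab("wrist"); cv2.imwrite("pics/w1.png",im)
for p in [(.5094,.1143,.081),(.5656,.1338,.081),(.6218,.1534,.081)]: print(proj(p,i,W))
E
```

```text
t: 0.75
tool_pos: [0.5097, 0.1008, 0.2312]
ee_rot: [-0.0, 0.707, 0.707, -0.0]
wrist_force: [-0.2, 0.3, -1.3]
gripper_width: 0.0471
grip_force: 0.0
t: 1.25
tool_pos: [0.5099, 0.1141, 0.1305]
ee_rot: [-0.0, 0.707, 0.707, -0.0]
wrist_force: [0.5, -0.1, -0.4]
gripper_width: 0.0465
grip_force: 0.0
[254.93702199 215.53827045]
[343.19406185 186.27098144]
[432.01767832 156.31469662]
```

View pics/w1.png

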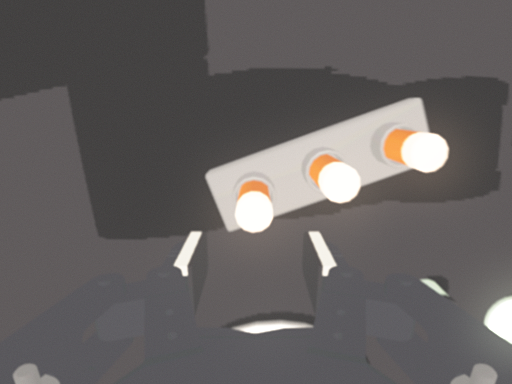

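The caps now appear at (254,212), (340,182) and (426,153), within a few pixels of the prediction. Rack vial A is near (0.509, 0.116), so I descend and grasp.

```bash
python3 -m handwheel '{"linear":[[0.1,-0.05,0.8],[0,0,0.8],[0,0,0.8],[0,0,0.8],[0,0,0.8]],"yaw":[0,0,0,0,0],"fingers":[0.45,0.45,0.45,0.45,0.45]}'; python3 -m handwheel '{"linear":[[0,0,0],[0,0,0],[0,0,0],[0,0,0],[0,0,0]],"yaw":[0,0,0,0,0],"fingers":[0.45,0.8,1,1,1]}'
```

```text
t: 1.8
tool_pos: [0.5093, 0.116, 0.0512]
ee_rot: [0.0, 0.707, 0.707, 0.0]
wrist_force: [1.2, 0.6, -0.1]
gripper_width: 0.0468
grip_force: 0.0
t: 2.3
tool_pos: [0.5098, 0.1161, 0.0523]
ee_rot: [0.001, 0.707, 0.707, 0.001]
wrist_force: [-1.2, -0.4, 7.1]
gripper_width: 0.0234
grip_force: 58.9
```

```bash
python3 -m handwheel '{"linear":[[0,0,-0.5],[0,0,-0.5],[0,0,-0.6],[0,0,-0.7],[0,0,-0.7]],"yaw":[0,0,0,0,0],"fingers":[1,1,1,1,1]}';python3 -m handwheel '{"linear":[[-0.6,0,0],[-0.9,0,0],[-0.9,0,0],[-0.9,0,0],[-0.9,-0.1,0]],"yaw":[0,0,0,0,0],"fingers":[1,1,1,1,1]}';python3 -m handwheel '{"linear":[[-0.9,-0.1,0],[-0.9,-0.1,0],[-0.9,-0.1,0],[-0.9,-0.1,0],[-0.8,-0.06,0]],"yaw":[0,0,0,0,0],"fingers":[1,1,1,1,1]}'
python3 - <<'E'
from h import *
im,i,W=grab("wrist"); cv2.imwrite("pics/w2.png",im)
E
```

```text
t: 2.8
tool_pos: [0.5092, 0.116, 0.1128]
ee_rot: [0.0, 0.707, 0.707, 0.0]
wrist_force: [0.4, -1.0, -0.4]
gripper_width: 0.0234
grip_force: 58.8
t: 3.3
tool_pos: [0.5068, 0.0305, 0.1112]
ee_rot: [0.0, 0.707, 0.707, -0.0]
wrist_force: [0.3, -0.6, -1.0]
gripper_width: 0.0232
grip_force: 58.8
t: 3.8
tool_pos: [0.4972, -0.0576, 0.1111]
ee_rot: [-0.0, 0.707, 0.707, -0.0]
wrist_force: [-0.5, 0.6, -0.9]
gripper_width: 0.0232
grip_force: 58.8
```

View pics/w2.png

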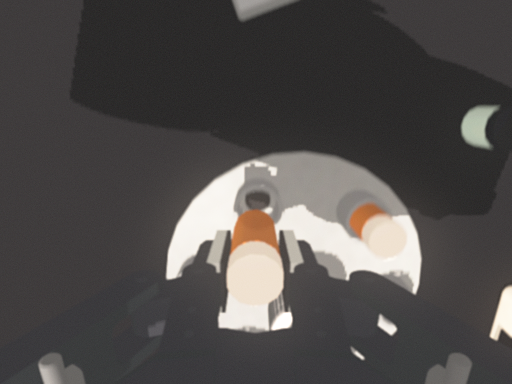

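The held vial hangs upright with its cap at (255,273). The empty cup is behind it around (258,200), and v1's cap is at (383,236). Next I work out the residual offset.

Run:
```python
from h import *
from scipy.optimize import least_squares
_,i,W=grab("wrist"); im=cv2.imread("pics/w2.png")
print("held cap",onz((255,272),.1405,i,W).round(4),"TCP",T_tool()[:3,3].round(4))
print("v1",onz((384,238),.081,i,W).round(4),"exp .5781 -.0645")
V=cv2.cvtColor(im,cv2.COLOR_BGR2GRAY)
rim=[(x,y) for x in range(170,425,3) for y in [next((y for y in range(140,300) if V[y,x]>75),None)] if y and y<275]
P=np.array([onz(p,.02,i,W)[:2] for p in rim])
r=least_squares(lambda x:np.hypot(*(P-x[:2]).T)-.11,[.53,-.129],loss="soft_l1",f_scale=.001); print("disc",len(P),r.x,np.median(np.abs(r.fun)))
c=np.array([.4986,-.0554])
for z,rr in((.048,.0145),(.048,.0175)):
  print([proj((c[0]+rr*np.cos(a),c[1]+rr*np.sin(a),z),i,W).round(0).tolist() for a in np.radians([0,90,180])])
cv2.imwrite("pics/w2c.png",cv2.resize(im[150:300,190:330],(560,600),interpolation=cv2.INTER_CUBIC))
```

```text
held cap [ 0.4969 -0.0561  0.1405] TCP [ 0.4974 -0.0582  0.1112]
v1 [ 0.5749 -0.0674  0.081 ] exp .5781 -.0645
disc 85 [ 0.52822456 -0.13235705] 0.0004958494808111197
[[279.0, 204.0], [257.0, 183.0], [236.0, 204.0]]
[[283.0, 204.0], [257.0, 179.0], [232.0, 204.0]]
```

View pics/w2c.png

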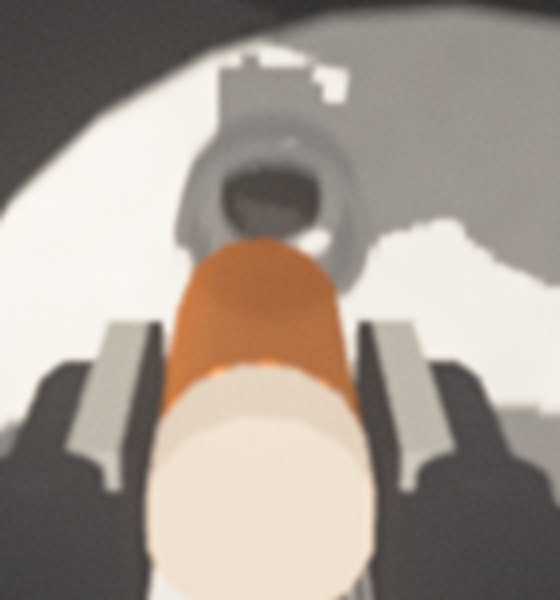

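```bash
python3 -m handwheel '{"linear":[[0.05,0.08,0.3],[0,0,0.3],[0,0,0.3],[0,0,0.3],[0,0,0.1]],"yaw":[0,0,0,0,0],"fingers":[1,1,1,1,1]}'
python3 - <<'E'
from h import *
im,i,W=grab("wrist"); cv2.imwrite("pics/w3.png",im)
cv2.imwrite("pics/w3c.png",cv2.resize(im[150:300,190:330],(560,600),interpolation=cv2.INTER_CUBIC))
E
```

```text
t: 4.4
tool_pos: [0.4989, -0.0545, 0.0843]
ee_rot: [-0.001, 0.707, 0.707, -0.0]
wrist_force: [0.7, 0.4, -0.0]
gripper_width: 0.0232
grip_force: 58.8
```

View pics/w3c.png

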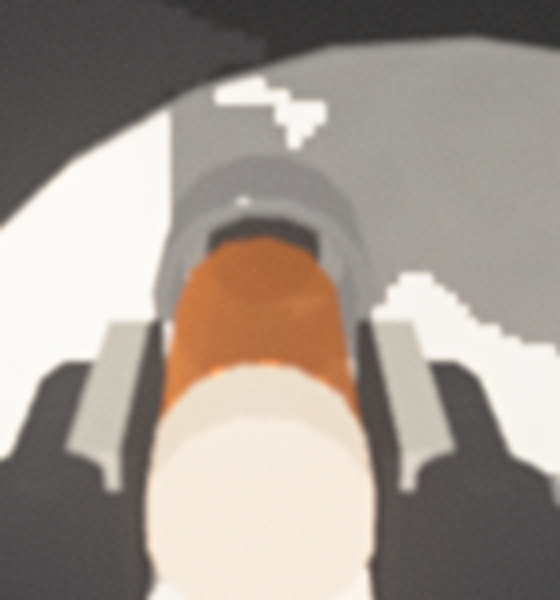

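The vial bottom spans crop columns 180–340. The cup's outer rim spans 155–375 and its far inner edge is at row 215, so the vial is nearly centred. I shift +0.6 mm in tool y and lower.

```bash
python3 -m handwheel '{"linear":[[0,0.03,0.1],[0,0,0.2],[0,0,0.2],[0,0,0.1],[0,0,0]],"yaw":[0,0,0,0,0],"fingers":[1,1,1,1,1]}'
```

```text
t: 4.95
tool_pos: [0.4997, -0.055, 0.073]
ee_rot: [-0.0, 0.707, 0.707, -0.0]
wrist_force: [-0.3, -0.6, -0.8]
gripper_width: 0.0233
grip_force: 58.8
```

```bash
python3 -m handwheel '{"linear":[[0,0,0.2],[0,0,0.25],[0,0,0.25],[0,0,0.2],[0,0,0.1]],"yaw":[0,0,0,0,0],"fingers":[1,1,1,1,1]}'
```

```text
t: 5.45
tool_pos: [0.4997, -0.0549, 0.0527]
ee_rot: [-0.0, 0.707, 0.707, -0.0]
wrist_force: [-0.6, -0.0, -0.6]
gripper_width: 0.0233
grip_force: 58.8
```

```bash
python3 -m handwheel '{"linear":[[0,0,0.05],[0,0,0],[0,0,0.03],[0,0,0],[0,0,0]],"yaw":[0,0,0,0,0],"fingers":[1,1,1,1,1]}'
```

```text
t: 5.95
tool_pos: [0.4999, -0.055, 0.0523]
ee_rot: [0.0, 0.707, 0.707, -0.0]
wrist_force: [-4.6, 0.1, 9.7]
gripper_width: 0.0235
grip_force: 59.8
```

It bears on the floor at the expected height, so I release, rise and go to rack vial C.

```bash
python3 -m handwheel '{"linear":[[0,0,0],[0,0,0],[0,0,0],[0,0,-0.3],[0,0,-1]],"yaw":[0,0,0,0,0],"fingers":[0.45,0.45,0.45,0.45,0.45]}';python3 -m handwheel '{"linear":[[0,0,-1],[0,0,-1],[0.5,0.4,-0.7],[1,0.6,0],[1,0.6,0]],"yaw":[0,0,0,0,0],"fingers":[0.45,0.45,0.45,0.45,0.45]}';python3 -m handwheel '{"linear":[[1,0.6,0],[1,0.6,0],[1,0.6,0],[1,0.6,0],[1,0.6,0]],"yaw":[0,0,0,0,0],"fingers":[0.45,0.45,0.45,0.45,0.45]}';python3 -m handwheel '{"linear":[[1,0.6,0],[1,0.6,0],[0.95,0.1,0],[0,0,0],[0,0,0]],"yaw":[0,0,0,0,0],"fingers":[0.45,0.45,0.45,0.45,0.45]}'
python3 - <<'E'
from h import *
im,i,W=grab("wrist"); cv2.imwrite("pics/w4.png",im)
m=((im.min(2)>170)).astype(np.uint8); n,l,s,c=cv2.connectedComponentsWithStats(m)
for k in range(1,n):
    if s[k,4]>300: print(s[k],c[k].round(1),onz(c[k],.081,i,W).round(4))
E
```

```text
t: 6.45
tool_pos: [0.4987, -0.0547, 0.0769]
ee_rot: [-0.001, 0.707, 0.707, -0.001]
wrist_force: [0.5, -0.5, 0.7]
gripper_width: 0.047
grip_force: 0.0
t: 6.95
tool_pos: [0.5328, -0.0047, 0.1328]
ee_rot: [0.001, 0.707, 0.707, 0.0]
wrist_force: [-0.3, -1.2, 0.2]
gripper_width: 0.0467
grip_force: 0.0
t: 7.45
tool_pos: [0.5924, 0.0959, 0.132]
ee_rot: [0.0, 0.707, 0.707, 0.0]
wrist_force: [0.4, -1.0, -0.7]
gripper_width: 0.047
grip_force: 0.0
t: 7.95
tool_pos: [0.6174, 0.1542, 0.1317]
ee_rot: [-0.0, 0.707, 0.707, -0.0]
wrist_force: [0.4, 0.4, 0.6]
gripper_width: 0.0472
grip_force: 0.0
[  408    20   104   237 18386] [471.1 142.1] [0.7555 0.2029 0.081 ]
[   90   147   217   129 10410] [206.4 208.6] [0.5853 0.1587 0.081 ]
[309 232  27  44 461] [322.3 251.9] [0.6627 0.1278 0.081 ]
[ 97 357  48  27 531] [120.5 370.9] [0.5092 0.0219 0.081 ]
[388 356  27  28 308] [399.  372.5] [0.7329 0.0197 0.081 ]
```

Run:
```python
from h import *
_,i,W=grab("wrist"); im=cv2.imread("pics/w4.png")
h,s,v=cv2.split(cv2.cvtColor(im,cv2.COLOR_BGR2HSV))
m=((h<18)&(s>130)&(v>80)).astype(np.uint8); n,l,st,c=cv2.connectedComponentsWithStats(m)
for k in range(1,n):
    if st[k,4]>60: print("amber",st[k],c[k].round(1))
g=cv2.medianBlur(im.min(2),3)
for y in range(185,250,5): print(y,g[y,215:296:4])
c=cv2.HoughCircles(g,cv2.HOUGH_GRADIENT,1,40,param1=80,param2=12,minRadius=14,maxRadius=28)
print([q for q in c[0].round(0).tolist() if 130<q[0]<300 and 150<q[1]<280])
```

```text
amber [245 180  31  18 274] [259.6 186.5]
amber [174 205  33  26 401] [192.9 215.2]
185 [181 181 181 182 182 181 180 179 139  69  72  72  72  71  72 171 173 181
 181 182 181]
190 [182 181 181 182 181 182 178 176  74  72  97 176 167 134  71 132 176 179
 182 181 181]
195 [181 181 182 181 182 181 179 168  90 235 237 242 242 240 236 127 169 178
 179 179 180]
200 [179 178 179 179 179 180 178 160 236 247 247 247 247 247 247 242 175 179
 179 179 178]
205 [179 179 180 180 180 180 179 191 247 247 247 247 247 247 247 246 225 179
 179 179 179]
210 [176 179 180 180 180 180 180 219 246 246 246 246 246 246 246 246 243 180
 179 171 132]
215 [174 179 179 180 179 180 179 225 246 246 246 246 246 246 246 246 244  96
  73  72  71]
220 [178 179 179 181 180 180 180 182 246 246 246 246 246 246 246 247 143  73
  72  72  71]
225 [180 180 179 179 180 179 180 178 184 246 246 246 246 246 247 186  71  72
  72  71  71]
230 [179 179 179 180 176 151 100  75  73  73 119 208 196 149  89  88  87  87
  89  89  88]
235 [178 163 119  86  79  81  85  90  91  91  91  91  91  90  91  91  90  89
  89  88  88]
240 [88 89 90 90 90 90 90 90 90 90 90 91 90 90 90 90 89 90 90 87 88]
245 [89 89 90 90 89 88 90 89 89 89 89 89 89 88 89 88 88 87 88 86 86]
[[262.0, 210.0, 20.0], [190.0, 222.0, 17.0]]
```

Rack cap C is at (262,212). The vial is 4.4 mm off in tool y and 3.5 mm in tool x, so I correct for both, descend and grip.

```bash
python3 -m handwheel '{"linear":[[0.17,0.22,0.8],[0,0,0.8],[0,0,0.8],[0,0,0.8],[0,0,0.8]],"yaw":[0,0,0,0,0],"fingers":[0.45,0.45,0.45,0.45,0.45]}'; python3 -m handwheel '{"linear":[[0,0,0],[0,0,0],[0,0,0],[0,0,0],[0,0,0]],"yaw":[0,0,0,0,0],"fingers":[0.45,0.8,1,1,1]}'; python3 -m handwheel '{"linear":[[0,0,-0.5],[0,0,-0.5],[0,0,-0.6],[0,0,-0.7],[0,0,-0.7]],"yaw":[0,0,0,0,0],"fingers":[1,1,1,1,1]}'
```

```text
t: 8.55
tool_pos: [0.6221, 0.1569, 0.0499]
ee_rot: [-0.0, 0.707, 0.707, -0.0]
wrist_force: [0.2, -0.5, -0.3]
gripper_width: 0.047
grip_force: 0.0
t: 9.05
tool_pos: [0.6228, 0.1575, 0.0523]
ee_rot: [0.0, 0.707, 0.707, 0.0]
wrist_force: [0.5, -0.0, 0.0]
gripper_width: 0.0233
grip_force: 58.7
t: 9.55
tool_pos: [0.6227, 0.1574, 0.1134]
ee_rot: [0.0, 0.707, 0.707, 0.0]
wrist_force: [0.1, -0.4, -0.8]
gripper_width: 0.0235
grip_force: 58.8
```

```bash
python3 -m handwheel '{"linear":[[-0.9,-0.04,-0.3],[-1,-0.04,-0.2],[-1,-0.04,0],[-1,-0.04,0],[-1,-0.04,0]],"yaw":[0,0,0,0,0],"fingers":[1,1,1,1,1]}'; python3 -m handwheel '{"linear":[[-1,-0.04,0],[-1,-0.04,0],[-1,-0.04,0],[-1,-0.04,0],[-1,-0.04,0]],"yaw":[0,0,0,0,0],"fingers":[1,1,1,1,1]}';python3 -m handwheel '{"linear":[[-1,-0.04,0],[-1,-0.04,0],[-1,-0.04,0],[-1,-0.04,0],[-0.82,-0.05,0]],"yaw":[0,0,0,0,0],"fingers":[1,1,1,1,1]}';python3 -m handwheel '{"linear":[[0,0,0.5],[0,0,0.5],[0,0,0.5],[0,0,0.4],[0,0,0]],"yaw":[0,0,0,0,0],"fingers":[1,1,1,1,1]}'
python3 - <<'E'
from h import *
im,i,W=grab("wrist"); cv2.imwrite("pics/w5.png",im)
a=cv2.imread("pics/w3.png")
cv2.imwrite("pics/w5c.png",np.hstack([cv2.resize(q[150:300,190:330],(400,428),interpolation=cv2.INTER_CUBIC) for q in(a,im)]))
E
```

```text
t: 10.05
tool_pos: [0.6182, 0.0577, 0.1222]
ee_rot: [0.0, 0.707, 0.707, -0.0]
wrist_force: [-0.4, -0.7, -1.5]
gripper_width: 0.0233
grip_force: 58.8
t: 10.55
tool_pos: [0.6141, -0.0423, 0.1222]
ee_rot: [0.0, 0.707, 0.707, -0.0]
wrist_force: [0.6, 0.1, 0.3]
gripper_width: 0.0236
grip_force: 58.8
t: 11.05
tool_pos: [0.6098, -0.1389, 0.1221]
ee_rot: [0.0, 0.707, 0.707, -0.0]
wrist_force: [-0.7, -0.5, -0.3]
gripper_width: 0.0235
grip_force: 58.8
t: 11.55
tool_pos: [0.6092, -0.136, 0.082]
ee_rot: [-0.001, 0.707, 0.707, -0.001]
wrist_force: [0.6, 0.2, -0.4]
gripper_width: 0.0235
grip_force: 58.8
```

View pics/w5c.png

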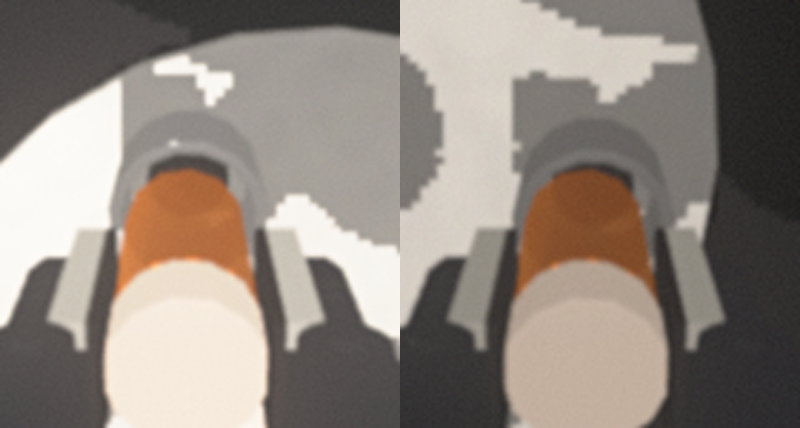

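The left panel is the earlier successful alignment and the right panel is now. The rim spans 512–670 and the vial 527–640, so it needs about +1.2 mm in tool y. The far gap is slightly small, so I also move −0.6 mm in tool x.

```bash
python3 -m handwheel '{"linear":[[-0.03,0.06,0],[0,0,0.15],[0,0,0.2],[0,0,0.15],[0,0,0]],"yaw":[0,0,0,0,0],"fingers":[1,1,1,1,1]}'
```

```text
t: 12.1
tool_pos: [0.611, -0.1375, 0.0731]
ee_rot: [-0.0, 0.707, 0.707, -0.0]
wrist_force: [-0.3, 0.4, -0.2]
gripper_width: 0.0232
grip_force: 58.8
```

```bash
python3 -m handwheel '{"linear":[[0,0,0.2],[0,0,0.25],[0,0,0.25],[0,0,0.2],[0,0,0.1]],"yaw":[0,0,0,0,0],"fingers":[1,1,1,1,1]}';python3 -m handwheel '{"linear":[[0,0,0.05],[0,0,0],[0,0,0],[0,0,0],[0,0,0]],"yaw":[0,0,0,0,0],"fingers":[1,1,1,1,1]}'
```

```text
t: 12.6
tool_pos: [0.6111, -0.1375, 0.0531]
ee_rot: [-0.0, 0.707, 0.707, -0.0]
wrist_force: [0.1, 0.6, -0.1]
gripper_width: 0.0234
grip_force: 58.8
t: 13.1
tool_pos: [0.6115, -0.1376, 0.0528]
ee_rot: [0.0, 0.707, 0.707, 0.0]
wrist_force: [0.2, 0.4, -0.7]
gripper_width: 0.0236
grip_force: 58.8
```

```bash
python3 -m handwheel '{"linear":[[0,0,0.05],[0,0,0],[0,0,0],[0,0,0],[0,0,0]],"yaw":[0,0,0,0,0],"fingers":[1,1,1,1,1]}'
```

```text
t: 13.6
tool_pos: [0.6116, -0.1377, 0.0521]
ee_rot: [0.0, 0.707, 0.707, 0.0]
wrist_force: [-2.0, 0.3, 4.7]
gripper_width: 0.0231
grip_force: 59.4
```

```bash
python3 -m handwheel '{"linear":[[0,0,0],[0,0,0],[0,0,0],[0,0,-0.3],[0,0,-1]],"yaw":[0,0,0,0,0],"fingers":[0.45,0.45,0.45,0.45,0.45]}';python3 -m handwheel '{"linear":[[0,0,-1],[0,0,-1],[0,0,-0.7],[0.2,-0.8,0],[0.2,-0.8,0]],"yaw":[0,0,0,0,0],"fingers":[0.45,0.45,0.45,0.45,0.45]}';python3 -m handwheel '{"linear":[[0,-0.8,0],[0,-0.8,0],[0,-0.8,0],[0,0,0],[0,0,0]],"yaw":[0,0,0,0,0],"fingers":[0.15,0.15,0.15,0.15,0.15]}'
python3 - <<'E'
from h import *
im,i,W=grab("wrist"); cv2.imwrite("pics/w6.png",im); print(bot.get_state()["q"].round(3))
h,s,v=cv2.split(cv2.cvtColor(im,cv2.COLOR_BGR2HSV))
g=cv2.medianBlur(im.min(2),3)
print(proj((.5312,-.1286,.087),i,W), proj((.5312+.024,-.1286,.087),i,W))
c=cv2.HoughCircles(g,cv2.HOUGH_GRADIENT,1,10,param1=80,param2=15,minRadius=30,maxRadius=52)
print(c)
E
```

```text
t: 14.1
tool_pos: [0.6099, -0.1371, 0.0764]
ee_rot: [-0.002, 0.707, 0.707, -0.001]
wrist_force: [-0.6, 0.3, 0.5]
gripper_width: 0.0468
grip_force: 0.0
t: 14.6
tool_pos: [0.5796, -0.1297, 0.1326]
ee_rot: [0.001, 0.707, 0.707, 0.0]
wrist_force: [0.2, 0.4, -0.1]
gripper_width: 0.0467
grip_force: 0.0
t: 15.1
tool_pos: [0.532, -0.1298, 0.1323]
ee_rot: [0.0, 0.707, 0.707, 0.0]
wrist_force: [-0.0, -0.2, 0.0]
gripper_width: 0.0728
grip_force: 0.0
[-0.373  0.407 -0.257  0.906  0.     1.198]
[254.38259178 216.22866624] [292.12707265 216.13019721]
[[[252.5 215.5  35.8]
  [252.5 205.5  34.3]
  [263.5 216.5  48.1]
  [209.5 270.5  30.8]
  [296.5 240.5  50.3]
  [262.5 206.5  36.8]
  [241.5 204.5  43.5]
  [240.5 223.5  36.6]
  [252.5 195.5  30.9]
  [328.5 259.5  35.5]]]
```

```bash
python3 -m handwheel '{"linear":[[0.03,-0.04,0.8],[0,0,0.8],[0,0,0.8],[0,0,0.8],[0,0,0.65]],"yaw":[0,0,0,0,0],"fingers":[0.15,0.15,0.15,0.15,0.15]}';python3 -m handwheel '{"linear":[[0,0,0],[0,0,0],[0,0,0],[0,0,0],[0,0,0]],"yaw":[0,0,0,0,0],"fingers":[0.3,0.6,1,1,1]}'
```

```text
t: 15.65
tool_pos: [0.5314, -0.129, 0.0538]
ee_rot: [0.0, 0.707, 0.707, 0.0]
wrist_force: [-0.0, -0.3, 0.8]
gripper_width: 0.0725
grip_force: 0.0
t: 16.15
tool_pos: [0.5309, -0.1291, 0.0551]
ee_rot: [0.0, 0.707, 0.707, 0.0]
wrist_force: [0.4, -0.1, 0.3]
gripper_width: 0.0465
grip_force: 61.6
```

```bash
python3 -m handwheel '{"linear":[[0,0,0.04],[0,0,0],[0,0,0],[0,0,0],[0,0,0]],"yaw":[0,-0.6,-0.6,-0.6,-0.6],"fingers":[1,1,1,1,1]}';python3 -m handwheel '{"linear":[[0,0,0],[0,0,0],[0,0,0],[0,0,0],[0,0,0]],"yaw":[-0.6,0,0,0,0],"fingers":[1,1,1,1,1]}'
python3 -c "
from h import *;s=bot.get_state();print(s['wrist_force'],s['ft_torque'],s['tool_pos'])"
```

```text
t: 16.65
tool_pos: [0.5316, -0.1294, 0.0549]
ee_rot: [0.001, 0.629, 0.778, 0.0]
wrist_force: [1.2, -0.9, 4.7]
gripper_width: 0.0466
grip_force: 62.4
t: 17.15
tool_pos: [0.5316, -0.1294, 0.0547]
ee_rot: [0.001, 0.609, 0.793, 0.0]
wrist_force: [0.6, 0.1, 7.3]
gripper_width: 0.0464
grip_force: 62.2
[0.61582287 0.08240884 7.25861852] [-0.00863038 -0.14093736  0.01797464] [ 0.5316104  -0.12938709  0.05472717]
```

```bash
python3 -m handwheel '{"linear":[[0,0,0],[0,0,0],[0,0,0],[0,0,0],[0,0,0]],"yaw":[-0.5,-0.5,-0.4,0,0],"fingers":[1,1,1,1,1]}'
```

```text
t: 17.65
tool_pos: [0.5302, -0.1289, 0.0536]
ee_rot: [-0.0, 0.56, 0.828, -0.0]
wrist_force: [0.4, -0.2, -2.2]
gripper_width: 0.0467
grip_force: 61.7
```

```bash
python3 -m handwheel '{"linear":[[0,0,0],[0,0,0],[0,0,0],[0,0,0],[0,0,0]],"yaw":[-0.5,-0.5,-0.4,0,0],"fingers":[1,1,1,1,1]}'
```

```text
t: 18.15
tool_pos: [0.5304, -0.1289, 0.0537]
ee_rot: [-0.0, 0.508, 0.861, -0.0]
wrist_force: [-0.6, 1.0, -1.8]
gripper_width: 0.0465
grip_force: 61.7
```

```bash
python3 -m handwheel '{"linear":[[0,0,0],[0,0,0],[0,0,0],[0,0,0],[0,0,0]],"yaw":[-0.5,-0.5,-0.4,0,0],"fingers":[1,1,1,1,1]}'
```

```text
t: 18.65
tool_pos: [0.5304, -0.129, 0.0538]
ee_rot: [-0.0, 0.455, 0.891, -0.0]
wrist_force: [-1.1, -1.3, -1.7]
gripper_width: 0.0467
grip_force: 61.7
```

```bash
python3 -c "
from h import *;s=bot.get_state();print(s['wrist_force'],s['ft_torque'],s['joint_efforts'])"; python3 -m handwheel '{"linear":[[0,0,0.03],[0,0,0.03],[0,0,0],[0,0,0],[0,0,0]],"yaw":[0,0,0,0,0],"fingers":[1,1,1,1,1]}'
```

```text
[-1.13802611 -1.26323719 -1.69567254] [-0.1226935   0.18005951 -0.03304034] [  0.51992409 -61.72741413  27.5534606   -0.22132378   0.30241893
  -0.08315946]
t: 19.15
tool_pos: [0.5305, -0.1291, 0.0527]
ee_rot: [-0.0, 0.454, 0.891, -0.0]
wrist_force: [-1.7, -1.8, -1.1]
gripper_width: 0.047
grip_force: 61.8
```

```bash
python3 -m handwheel '{"linear":[[0,0,0.05],[0,0,0.05],[0,0,0],[0,0,0],[0,0,0]],"yaw":[0,0,0,0,0],"fingers":[1,1,1,1,1]}'; python3 -c "
from h import *;s=bot.get_state();print(s['wrist_force'],s['ft_torque'])"
```

```text
t: 19.65
tool_pos: [0.5305, -0.1291, 0.0507]
ee_rot: [-0.0, 0.454, 0.891, -0.0]
wrist_force: [-3.6, -2.6, 2.2]
gripper_width: 0.0466
grip_force: 62.1
[-3.56887626 -2.59526736  2.21659713] [-0.47927129  0.73873986 -0.0849637 ]
```

```bash
python3 -m handwheel '{"linear":[[0,-0.03,0.05],[0,0,0.05],[0,0,0.05],[0,0,0],[0,0,0]],"yaw":[0,0,0,0,0],"fingers":[1,1,1,1,1]}'; python3 -c "
from h import *;s=bot.get_state();print(s['wrist_force'],s['ft_torque'])"
```

```text
t: 20.15
tool_pos: [0.5305, -0.1292, 0.048]
ee_rot: [0.0, 0.454, 0.891, 0.0]
wrist_force: [-2.6, 0.1, 5.6]
gripper_width: 0.0467
grip_force: 62.5
[-2.64445917  0.07365424  5.59313424] [ 0.0176836   0.58944298 -0.06827123]
```

```bash
python3 -m handwheel '{"linear":[[0,0,0.05],[0,0,0.04],[0,0,0],[0,0,0],[0,0,0]],"yaw":[0,0,0,0,0],"fingers":[1,1,1,1,1]}'; python3 -c "
from h import *;s=bot.get_state();print(s['wrist_force'],s['ft_torque'])"
```

```text
t: 20.65
tool_pos: [0.5305, -0.1292, 0.047]
ee_rot: [0.001, 0.454, 0.891, 0.0]
wrist_force: [-6.1, 0.7, 17.1]
gripper_width: 0.0468
grip_force: 63.6
[-6.09993238  0.68479719 17.10699712] [ 0.2121216   1.29479627 -0.10152533]
```

```bash
python3 -m handwheel '{"linear":[[0,0,0.04],[0,0,0],[0,0,0],[0,0,0],[0,0,0]],"yaw":[0,0,0,0,0],"fingers":[1,1,1,1,1]}'
python3 - <<'E'
from h import *
s=bot.get_state();print(s['wrist_force'],s['tool_pos'])
from h import *
# vials seated? cap tops in scene: compare cap heights by triangulating scene+side
for n in("scene","side"):
    im,i,W=grab(n); cv2.imwrite(f"pics/{n}9.png",im)
    h,sa,v=cv2.split(cv2.cvtColor(im,cv2.COLOR_BGR2HSV))
    m=((h<18)&(sa>110)&(v>60)).astype(np.uint8); k,l,st,c=cv2.connectedComponentsWithStats(m)
    ctr=np.array([.531,-.1287])
    for a in range(6):
        t=np.radians(53.5+60*a); p=proj((*(ctr+.08*np.array([np.cos(t),np.sin(t)])),.057),i,W)
        j=min(range(1,k),key=lambda q:np.hypot(*(c[q]-p)) if st[q,4]>4 else 1e9); print(n,a,p.round(1),"nearest amber",c[j].round(1),st[j,4])
E
```

```text
t: 21.15
tool_pos: [0.5305, -0.1292, 0.0469]
ee_rot: [0.001, 0.454, 0.891, 0.0]
wrist_force: [-8.4, 1.8, 25.3]
gripper_width: 0.0464
grip_force: 64.6
[-8.39463454  1.83908249 25.27973571] [ 0.53054651 -0.12923041  0.04690546]
scene 0 [246.9 197.7] nearest amber [246.1 201.3] 28
scene 1 [240.8 178.4] nearest amber [242.1 182. ] 11
scene 2 [217.5 173.6] nearest amber [199.1 191.1] 28
scene 3 [199.2 187.6] nearest amber [199.1 191.1] 28
scene 4 [204.1 207.4] nearest amber [204.  211.1] 28
scene 5 [228.5 212.8] nearest amber [228.2 216.5] 25
side 0 [257.9 191.9] nearest amber [257.9 193.3] 41
side 1 [281.8 196.5] nearest amber [281.9 198.2] 43
side 2 [300.2 188.2] nearest amber [299.9 189.5] 38
side 3 [294.4 176.5] nearest amber [294.3 177.7] 38
side 4 [272.3 172.7] nearest amber [274.5 172.8] 13
side 5 [254.3 179.8] nearest amber [254.3 180.8] 39
```

The collar is stiff at the stop: it has come down 8 mm and the last push raised the force to 25 N with no further motion. All six vials sit at the same height as the original four, so I hand in.

```bash
python3 -c "
from plant import bot
print(bot.close_job())"
```

```text
the job is handed in; nothing more can be done
None
```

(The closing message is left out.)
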